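Open a plate reader's cover whose catch may be on

ROBOT

A 6-joint arm with a two-finger parallel gripper is mounted at the origin on the work surface. World frame = base frame: x ahead of the robot, y to its left, z up, the work surface at z = 0. Lengths are in m, angles in rad, forces in N, time in s.
With the tool pointing down it reaches from about 0.35 to 0.875 m from the base axis. Payload 15.5 kg.
Tool frame: the origin (TCP) lies between the finger pads; the fingertips stand 11 mm ahead of it and the grasp point (between the pads) lies 8 mm behind it; z points along the fingers, y is the direction in which the jaws open and shut (so a half turn about z gives the same grasp; the last joint's range is limited). The gripper opens to 85 mm and grips with 20 to 120 N. Pads are 22 mm wide; open, the fingers measure 114 mm over their backs; the gripper's body (76 mm by 85 mm) begins 54 mm behind the grasp point. The pads swing forward as they close: fully open they stand 13 mm farther back than shut.
Start: joints at [1.153, 0.494, 1.345, -0, 1.302, -0.096], TCP at [0.198, 0.593, 0.242] pointing down, gripper open.
Joint ranges: [-2.91, 2.91], [-0.82, 2.16], [0.22, 2.67], [-1.22, 4.37], [0.12, 2.79], [-3.08, 3.08]. Speed limits (rad/s): [1.89, 1.89, 2.57, 3.01, 3.01, 3.01].

INTERFACE

Orientations are given as a 3x3 rotation matrix whose columns are the frame's x, y, z axes.
In Python, from plant import status, vision, job, nets gives the robot as it stands.
- The arm moves only by the tool arm_command, never from a script. Its argument "moves" is a list of rows, each an object with "delta_pos": the shift along the tool's x, y, z in mm, a list of three; "turn": the turn about the tool's z in degrees. In form: [{"delta_pos": [dx, dy, dz], "turn": turn}, ...]. A call has exactly 10 rows; each row shifts and turns the commanded pose from where the row before left it, along the tool's axes as they then stand; what a row does not reach is not made up. A row lasts 1/10 s, in which the tool goes at most 50 mm and 8.59 degrees, less where a joint would pass 70% of its speed; a pose out of reach is approached as far as the arm can. A call with a gripper value outside its range is refused whole. "jaw" is the opening, from 0 (shut) to 1 (fully open), set as the call begins (left out, the last holds). The fingers move at their own pace and stop on an object; the grip force is fixed at half the most. Time passes only in rows, so rows that do not move let the fingers close, or fill a call up. It gives the time, the measured TCP pose, the force and the opening at its end, in the units of the state.
- status.get_state(): the state, without advancing time (a new reading comes with each control period).
- vision.read_camera(name): name is "scene" or "top" or "wrist"; returns the picture (480x640x3 uint8, blue, green, red); there is no depth.
- vision.camera_params(name): a dict with "fx", "fy", "cx", "cy" (pixels), "dist_coeffs" ([k1, k2, p1, p2, k3] as OpenCV has them; the pictures are not rectified), "R" (3x3) and "t" (3): a world point X has camera coordinates R X + t. Camera axes: x right, y down, z forward; pixel columns grow to the right and rows downward; lengths in m; the calibration is good to about 2 mm. A picture is of the moment at which its call begins: read the wrist's pose just before it. camera_params takes no time and is no camera call; for the wrist camera it gives the pose at the moment of the call.
- job.close_job(): hands the job in, once; it reports no verdict.
Trained networks look in the newest picture that a camera, given by its name, has taken for a name from the list of things; names that differ only in an ending like _2 or _b are one class to them, and where a whole thing is asked for, a point or a joint stands for the part that bears it (a point fixed in the world has none). Each returns a list of dicts, best first, with "p" (0 to 1); they miss things now and then, are a little off and sometimes report something else, mostly with a low value. They report only what shows in the picture. A call takes as long as a camera call.
- nets.search_frame(camera, target): "centre" ([column, row] in pixels, amid what is visible of it).
- nets.place_of(camera, target): "centre" ([column, row] in pixels: a listed point, or the origin of a listed thing).
The state is a dict: "time": time; "joint_positions": joint angles; "dq": joint speeds; "effort": joint torques, N m; "ee_pos": TCP position; "tool_rot": TCP orientation; "ft_force": force on the tool from outside, world axes, zero at the start; "torque": the same for the moment, N m; "width": finger opening in m.
Only numpy, scipy, OpenCV 4.12 (cv2) and the standard library are available. Lean on these libraries where they do the work, as an engineer would, in place of code of your own. Each camera call takes 0.05 s, during which the arm holds its last target.

TASK

The bench-top plate reader has a blue hinged cover with a steel handle bar, and beside it a black catch slide whose marking has worn off, so nobody can see whether the cover is caught. With the slide as you find it, first tug the cover up by its handle bar: if it comes, keep lifting; if it is caught, let the cover back down, push the slide fully to its other end and lift again. Raise the cover by about 45 degrees or more and finish holding it open with the fingers on it (it falls shut if let go), without shifting the tube rack, the dishes or the jar.

Things in the scene. Friction and masses are not known exactly. Their poses are not given: they have to be found in the camera images.
- reader: White bench-top plate reader, 300 x 335 x 120 mm high, fixed on the bench. Origin on the bench under the housing; x axis from its front (robot side) to its back, y to its left, z up. Housing: x -140 to +160, y -170 to +165 mm, flat top at z 120 mm. The blue cover fills the top from x -120 to +100, y -75 to +155 mm; right of it is the flat console with the catch slide.
- cover_hinge (a point): Middle of the hinge line at the cover's back edge, 126 mm above the bench, fixed to the reader at its x +100, y +40 mm. The hinge line runs along the reader's y axis.
- cover_bar (a point): Centre of the cover's steel handle bar: round, 12 mm thick, 100 mm long between two posts, parallel to the hinge line. Closed, it is 190 mm in front of the hinge line and 41 mm above it, 29 mm clear of the panel below; it moves on a circle round the hinge line. Pinch it from above, one finger in front and one behind; being round it turns between the fingers.
- cover (a joint): Angle of the blue cover in rad: 0 closed, grows as the front edge rises, stop at 1.2. Panel 220 x 230 x 12 mm; weighs 0.4 to 0.8 kg and falls shut when let go. If the inner catch is on, it comes up only by a play of about 0.04 rad (8 mm at the bar) and stops hard; if off, it lifts freely.
- slide (a joint): Position in m of the black catch slide along the reader's x axis: -0.0115 at its front end, +0.0115 at its rear end; about 3 N of friction, it stays where it is put. It starts near its front end. At one end the cover is caught, at the other free; which end is which differs from time to time and does not show outside.
- slide_grip (a point): Grip point in the middle of the catch slide's upright black grip, 142 mm above the bench; moves with the slide. The grip is a block 12 mm (along the travel) x 26 mm, standing on the console from 121 to 155 mm above the bench, with 45 mm or more of free flat console in front and behind.
- tube_rack_center (a point): Bystander: white rack of red-capped tubes, 100 x 190 x 92 mm high; centre, 46 mm above the bench.
- dishes_center (a point): Bystander: stack of three pink culture dishes, 63 mm across, 36 mm high; centre, 18 mm above the bench.
- jar_center (a point): Bystander: amber sample jar with white cap, 60 mm across, 75 mm high; centre, 37 mm above the bench.

How it is judged:
On the way, in this order (a step that is already met when the one before it is completed fails the run):
1. the cover is tugged up at least 0.02 rad with the slide still where it was found (near its front end) (value of joint cover above 0.02 rad and value of joint slide below -0.005 m), for 0.05 s.
2. the cover is raised past 0.6 rad with the fingers on it (value of joint cover above 0.6 rad and contact force between the fingers and cover above 0.5 N), for 0.1 s.
At the end, for the whole second after the job is handed in: The cover stands open at 0.68 rad (39 degrees) or more, at rest (under 0.06 rad/s), with the fingers touching and holding it (over 0.5 N), and the rack, dishes and jar are within 25 mm of where they stood (value of joint cover above 0.68 rad and velocity of joint cover between -0.06 and 0.06 rad/s and contact force between the fingers and cover above 0.5 N and distance of each of tube_rack_center, dishes_center, jar_center from where it was at the start of the episode below 0.025 m); the arm keeps its last pose, push and grip.
It fails at once if the tube rack, the dishes or the jar is shifted by more than 25 mm (distance of any of tube_rack_center, dishes_center, jar_center from where it was at the start of the episode above 0.025 m).
It also fails if it takes over 48 s, if anything falls off the work surface, if the arm or the gripper's body presses on something with over 40 N, if the wrist force passes 120 N, or if a joint passes its speed limit or range.

## Working session

There is one attempt and no reset: what is moved stays moved. The work goes in short steps, Python scripts to look and compute and a tool call to move; the robot and the scene stay as the last step left them, time stands still between calls to the robot, and variables do not carry over. Pictures are saved under pics/ and viewed, and the job is handed in when it is done.

Besides the shell and the picture viewer there is one more tool, called after "Request:" by a JSON object that holds its "name" and its "arguments", one argument or row to a line. arm_command: Moves the arm, as the interface text tells. Its arguments: {"type":"object","properties":{"moves":{"type":"array","items":{"type":"object","properties":{"delta_pos":{"type":"array","items":{"type":"number"}},"turn":{"type":"number"}}}},"jaw":{"type":"number"}},"required":["moves"]}

```bash
ls; mkdir -p pics
python3 - <<'E'
from plant import status, vision, nets
import cv2,numpy as np
s=status.get_state();print({k:np.round(v,3).tolist() for k,v in s.items()})
for c in ["scene","top"]:
    cv2.imwrite(f"pics/{c}0.png",vision.read_camera(c))
    p=vision.camera_params(c);print(c,p)
    for t in ["cover_bar","slide_grip","cover_hinge","reader"]:
        print(c,t,[(d["centre"],round(d["p"],2)) for d in nets.place_of(c,t)[:2]])
print(status.get_state()["time"])
E
```

```text
pics
{'time': 0.0, 'joint_positions': [1.153, 0.494, 1.346, -0.0, 1.302, -0.096], 'dq': [-0.001, -0.001, 0.002, -0.002, 0.0, 0.0], 'effort': [-0.001, -88.216, -38.387, -0.0, 0.01, -0.0], 'ee_pos': [0.198, 0.593, 0.242], 'tool_rot': [[-0.949, 0.316, -0.0], [0.316, 0.949, -0.001], [0.0, -0.001, -1.0]], 'ft_force': [0.377, -0.571, 0.125], 'torque': [0.007, -0.004, -0.021], 'width': 0.085}
scene {'fx': 575.8665924187683, 'fy': 575.8665924187683, 'cx': 314.65094820059113, 'cy': 236.73841488076417, 'dist_coeffs': array([-0.06530451,  0.        ,  0.        ,  0.        ,  0.        ]), 'R': array([[-0.74005391,  0.67253721, -0.00373008],
       [ 0.41343105,  0.4505473 , -0.79125337],
       [-0.53046676, -0.58711228, -0.61147705]]), 't': array([ 0.42368771, -0.15675727,  1.72978027])}
scene cover_bar [([341.3, 213.5], 0.61)]
scene slide_grip [([287.7, 196.8], 0.58)]
scene cover_hinge [([279.2, 264.2], 0.95)]
scene reader []
top {'fx': 599.1604894414593, 'fy': 599.1604894414593, 'cx': 327.11841915388925, 'cy': 235.34595231132474, 'dist_coeffs': array([-0.09307564,  0.        ,  0.        ,  0.        ,  0.        ]), 'R': array([[-0.01513629, -0.99979133, -0.01371795],
       [-0.98717284,  0.01712321, -0.15873432],
       [ 0.1589361 ,  0.01113934, -0.98722603]]), 't': array([0.02290993, 0.60024308, 1.64983342])}
top cover_bar [([314.1, 258.0], 0.81)]
top slide_grip [([373.6, 248.7], 0.66), ([472.4, 238.2], 0.43)]
top cover_hinge [([315.9, 190.5], 0.67)]
top reader [([330.6, 232.8], 0.83), ([316.4, 190.4], 0.69)]
0.5
```

View pics/scene0.png

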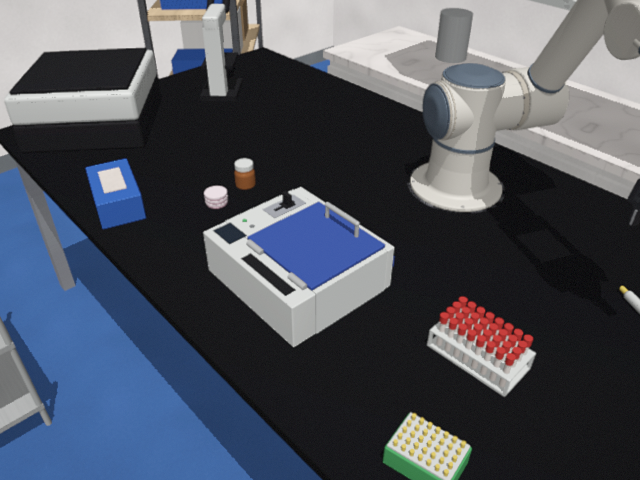

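View pics/top0.png

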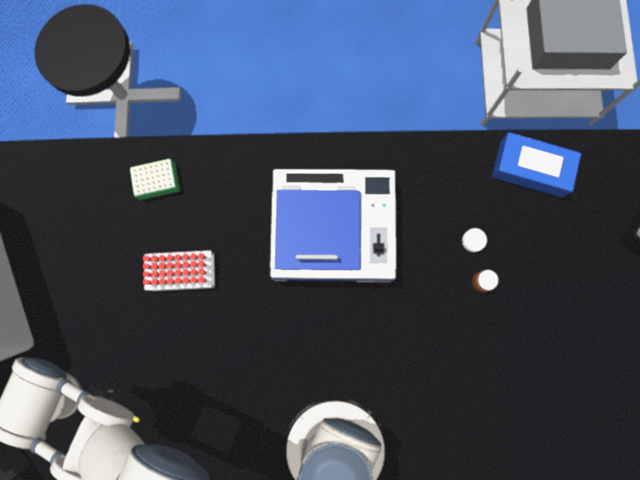

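```bash
cat > h.py <<'E'
import numpy as np,cv2
from plant import vision
def ray(c,px):
    p=vision.camera_params(c);K=np.array([[p["fx"],0,p["cx"]],[0,p["fy"],p["cy"]],[0,0,1]])
    u=cv2.undistortPoints(np.array([[px]],float),K,p["dist_coeffs"])[0,0]
    R=np.array(p["R"]);return -R.T@p["t"],R.T@np.array([u[0],u[1],1])
def atz(c,px,z):
    o,d=ray(c,px);return o+d*(z-o[2])/d[2]
def proj(c,X):
    p=vision.camera_params(c);K=np.array([[p["fx"],0,p["cx"]],[0,p["fy"],p["cy"]],[0,0,1]])
    return cv2.projectPoints(np.array(X,float).reshape(-1,1,3),cv2.Rodrigues(np.array(p["R"]))[0],np.array(p["t"]),K,p["dist_coeffs"])[0][:,0]
E
python3 - <<'E'
from h import *
for n,z,a,b in [("bar",.167,(341.3,213.5),(314.1,258)),("grip",.142,(287.7,196.8),(373.6,248.7)),("hinge",.126,(279.2,264.2),(315.9,190.5))]:
    print(n,atz("scene",a,z).round(4),atz("top",b,z).round(4))
E
```

```text
bar [0.5254 0.0403 0.167 ] [0.5219 0.0468 0.167 ]
grip [ 0.5482 -0.1253  0.142 ] [ 0.5472 -0.1112  0.142 ]
hinge [0.7159 0.0443 0.126 ] [0.7128 0.0411 0.126 ]
```

Run:
```python
import cv2
a=cv2.imread("pics/top0.png")[160:290,260:410];cv2.imwrite("pics/topz.png",cv2.resize(a,None,fx=5,fy=5,interpolation=cv2.INTER_CUBIC)[:600+50][:600])
a=cv2.imread("pics/scene0.png")[180:345,195:400];cv2.imwrite("pics/scenez.png",cv2.resize(a,None,fx=3.6,fy=3.6,interpolation=cv2.INTER_CUBIC))
```

```text
(no output)
```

View pics/topz.png

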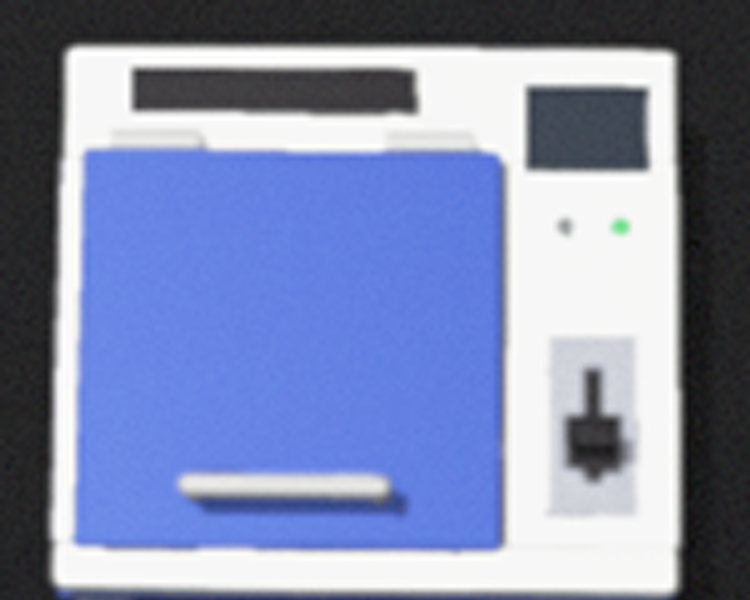

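View pics/scenez.png

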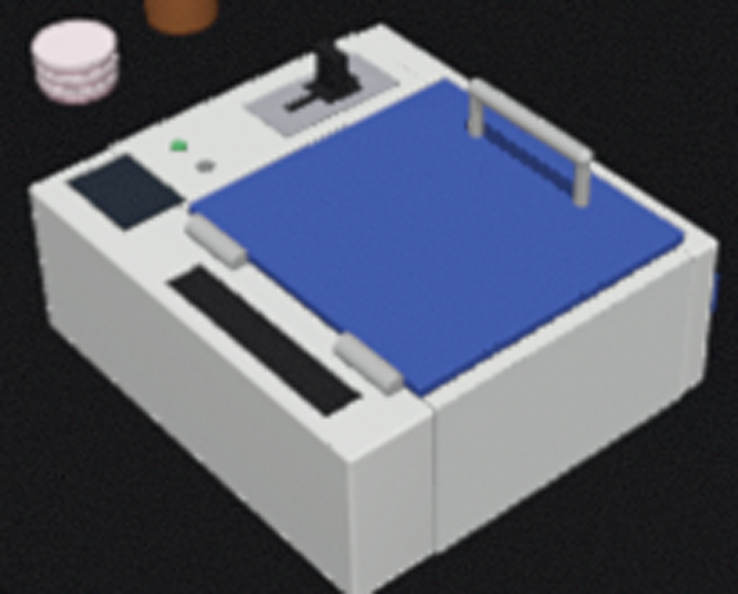

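Run:
```python
from h import *
from scipy.optimize import least_squares
T=lambda u,v:(260+u/5-.4,160+v/5-.4)
S=lambda u,v:(195+u/3.6-.36,180+v/3.6-.36)
# local pts
M=[("top",T(82,150),(.1,.155,.130)),("top",T(502,155),(.1,-.075,.13)),("top",T(500,549),(-.12,-.075,.13)),("top",T(75,545),(-.12,.155,.13)),
("top",T(66,46),(.16,.165,.12)),("top",T(677,52),(.16,-.17,.12)),("top",T(284,485),(-.09,.04,.169)),
("scene",S(447,80),(-.12,-.075,.13)),("scene",S(684,237),(-.12,.155,.13)),("scene",S(422,390),(.1,.155,.13)),("scene",S(348,462),(.16,.165,.12)),("scene",S(32,188),(.16,-.17,.12)),("scene",S(531,121),(-.09,.04,.168)),("scene",S(382,25),(-.14,-.17,.12))]
def W(q,L):
    c,s=np.cos(q[2]),np.sin(q[2]);return np.array([q[0]+c*L[0]-s*L[1],q[1]+s*L[0]+c*L[1],L[2]])
def f(q): return np.concatenate([proj(c,W(q,L))[0]-p for c,p,L in M])
for sel in (M,[m for m in M if m[0]=="top"],[m for m in M if m[0]=="scene"]):
    M0=M;M=sel;r=least_squares(f,[.61,0,0],loss="soft_l1");M=M0
    print(r.x.round(4));print("bar",W(r.x,(-.09,.04,.167)).round(4),"hinge",W(r.x,(.1,.04,.126)).round(4))
    print(r.fun.reshape(-1,2).round(1).tolist())
print("grip top",atz("top",T(594,440),.155),atz("scene",S(333,50),.155))
```

```text
[ 0.614  -0.0013 -0.029 ]
bar [0.5252 0.0413 0.167 ] hinge [0.7151 0.0358 0.126 ]
[[-0.2, -0.7], [-0.1, -0.8], [-0.1, 0.7], [-1.1, 0.4], [0.4, -0.2], [-0.8, -0.1], [-0.2, 0.0], [-0.0, -0.9], [1.1, -1.0], [-0.7, 0.1], [0.3, -0.3], [-1.1, -0.6], [-0.4, 0.0], [0.0, -0.7]]
[ 0.6138 -0.0021 -0.0275]
bar [0.5249 0.0403 0.167 ] hinge [0.7148 0.0351 0.126 ]
[[0.0, -0.5], [0.2, -0.8], [0.3, 0.7], [-0.7, 0.6], [0.6, -0.0], [-0.6, -0.2], [0.1, 0.1]]
[ 0.6147  0.     -0.0298]
bar [0.5259 0.0427 0.167 ] hinge [0.7158 0.037  0.126 ]
[[0.2, -0.6], [1.4, -0.6], [-0.6, 0.6], [0.3, 0.2], [-1.0, -0.3], [-0.3, 0.4], [0.2, -0.4]]
grip top [ 0.54817303 -0.12308757  0.155     ] [ 0.55211213 -0.12206451  0.155     ]
```

```bash
cat >> h.py <<'E'
from plant import status
def plan(target,yaw_deg,n,turnper=None):
    # target world TCP; yaw angle of tool y axis; tool assumed down. rows in round numbers
    s=status.get_state();p=np.array(s["ee_pos"]);R=np.array(s["tool_rot"])
    a=np.degrees(np.arctan2(R[1,1],R[0,1]));t=((a-yaw_deg)+180)%360-180
    tt=round(t/n,1);out=[];
    for k in range(n):
        d=(np.array(target)-p)/(n-k);r=np.radians(a)
        y=np.array([np.cos(r),np.sin(r),0]);x=np.array([-np.sin(r),np.cos(r),0])
        v=np.round(1000*np.array([d@x,d@y,-d[2]]));out.append((v.astype(int).tolist(),tt))
        p=p+(v[0]*x+v[1]*y)/1000-np.array([0,0,v[2]/1000]);a-=tt
    for o in out:print(o)
    print("ends",p,a)
E
python3 - <<'E'
from h import *
plan((.525,.041,.242),-1.66,20)
E
```

```text
([-24, -21, 0], np.float64(3.7))
([-26, -19, 0], np.float64(3.7))
([-27, -18, 0], np.float64(3.7))
([-28, -16, 0], np.float64(3.7))
([-29, -14, 0], np.float64(3.7))
([-30, -12, 0], np.float64(3.7))
([-30, -10, 0], np.float64(3.7))
([-31, -8, 0], np.float64(3.7))
([-31, -6, 0], np.float64(3.7))
([-32, -4, 0], np.float64(3.7))
([-32, -2, 0], np.float64(3.7))
([-32, 0, 0], np.float64(3.7))
([-32, 2, 0], np.float64(3.7))
([-32, 4, 0], np.float64(3.7))
([-32, 6, 0], np.float64(3.7))
([-31, 8, 0], np.float64(3.7))
([-31, 10, 0], np.float64(3.7))
([-30, 11, 0], np.float64(3.7))
([-29, 14, 0], np.float64(3.7))
([-27, 15, 0], np.float64(3.7))
ends [0.52506469 0.04147148 0.24224262] -2.4371201065264883
```

Request:
{"name": "arm_command", "arguments": {
  "moves": [
    {"delta_pos":[-24,-21,0],"turn":3.7},
    {"delta_pos":[-26,-19,0],"turn":3.7},
    {"delta_pos":[-27,-18,0],"turn":3.7},
    {"delta_pos":[-28,-16,0],"turn":3.7},
    {"delta_pos":[-29,-14,0],"turn":3.7},
    {"delta_pos":[-30,-12,0],"turn":3.7},
    {"delta_pos":[-30,-10,0],"turn":3.7},
    {"delta_pos":[-31,-8,0],"turn":3.7},
    {"delta_pos":[-31,-6,0],"turn":3.7},
    {"delta_pos":[-32,-4,0],"turn":3.7}
  ],
  "jaw": 1
}}

```text
time: 1.5
ee_pos: [0.3633, 0.3168, 0.2424]
tool_rot: [[-0.565, 0.825, 0.0], [0.825, 0.565, 0.0], [-0.0, 0.0, -1.0]]
ft_force: [0.7, -0.0, -0.1]
width: 0.0858
```

Run:
```python
from h import *
plan((.525,.041,.242),-1.66,9)
```

```text
([-35, -3, 0], np.float64(4.0))
([-36, 0, 0], np.float64(4.0))
([-35, 3, 0], np.float64(4.0))
([-35, 5, 0], np.float64(4.0))
([-35, 7, 0], np.float64(4.0))
([-34, 10, 0], np.float64(4.0))
([-34, 12, 0], np.float64(4.0))
([-32, 15, 0], np.float64(4.0))
([-32, 16, 0], np.float64(4.0))
ends [0.52469596 0.04062686 0.24240823] -1.5818596999683834
```

Request:
{"name": "arm_command", "arguments": {
  "moves": [
    {"delta_pos":[-35,-3,0],"turn":4},
    {"delta_pos":[-36,0,0],"turn":4},
    {"delta_pos":[-35,3,0],"turn":4},
    {"delta_pos":[-35,5,0],"turn":4},
    {"delta_pos":[-35,7,0],"turn":4},
    {"delta_pos":[-34,10,0],"turn":4},
    {"delta_pos":[-34,12,0],"turn":4},
    {"delta_pos":[-32,15,0],"turn":4},
    {"delta_pos":[-32,16,0],"turn":4},
    {"delta_pos":[0,0,0],"turn":0}
  ]
}}

```text
time: 2.5
ee_pos: [0.5269, 0.0389, 0.2423]
tool_rot: [[0.031, 1.0, 0.001], [1.0, -0.031, -0.001], [-0.001, 0.001, -1.0]]
ft_force: [-0.0, 0.2, 0.9]
width: 0.0856
```

Run:
```python
from h import *
from plant import nets
s=status.get_state();print(s["ee_pos"],np.array(s["ft_force"]).round(1))
im=vision.read_camera("wrist");
q=[np.array(x) for x in proj("wrist",[(.525,.041,.167),(.5237,-.0089,.167),(.5266,.091,.167)])];print(q)
print([(d["centre"],d["p"]) for d in nets.place_of("wrist","cover_bar")])
cv2.imwrite("pics/w1.png",im)
plan((.525,.041,.159),-1.66,10)
```

```text
[0.52689485 0.03891467 0.24233362] [-0.   0.2  0.9]
[array([321.19872151, 255.54801393]), array([321.26499431, 320.58833732]), array([321.60162898, 180.23764523])]
[([318.6, 253.7], 0.76)]
([0, 0, 8], np.float64(0.0))
([0, 0, 8], np.float64(0.0))
([0, 0, 8], np.float64(0.0))
([0, 0, 8], np.float64(0.0))
([0, 0, 9], np.float64(0.0))
([0, 0, 8], np.float64(0.0))
([0, 0, 9], np.float64(0.0))
([0, 0, 8], np.float64(0.0))
([0, 0, 9], np.float64(0.0))
([-1, 0, 8], np.float64(0.0))
ends [0.52487204 0.04063312 0.1591307 ] -1.4955434268454944
```

View pics/w1.png

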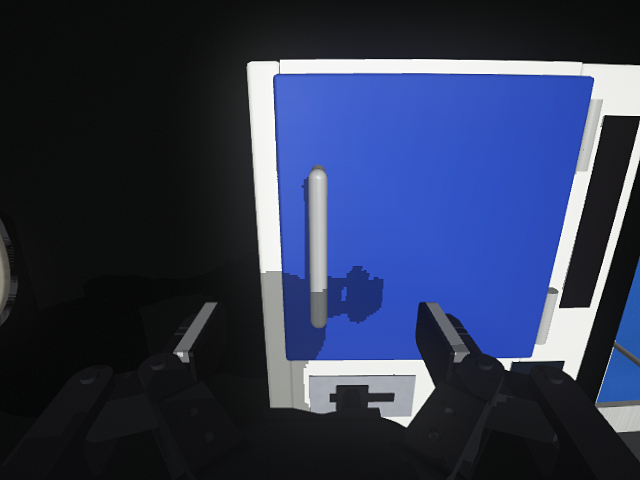

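The wrist picture shows the bar at column about 318, rows 168–327, which is about 2 mm nearer than predicted. It lies between the finger pads (columns about 200 and 440). Descending with that correction.

Request:
{"name": "arm_command", "arguments": {
  "moves": [
    {"delta_pos":[2,-2,9],"turn":0},
    {"delta_pos":[1,-1,9],"turn":0},
    {"delta_pos":[0,0,9],"turn":0},
    {"delta_pos":[0,0,9],"turn":0},
    {"delta_pos":[0,0,9],"turn":0},
    {"delta_pos":[0,0,9],"turn":0},
    {"delta_pos":[0,0,9],"turn":0},
    {"delta_pos":[0,0,9],"turn":0},
    {"delta_pos":[0,0,9],"turn":0},
    {"delta_pos":[0,0,2],"turn":0}
  ]
}}

```text
time: 3.6
ee_pos: [0.5214, 0.0452, 0.1581]
tool_rot: [[0.025, 1.0, -0.001], [1.0, -0.025, 0.0], [-0.0, -0.001, -1.0]]
ft_force: [0.1, 0.5, 0.1]
width: 0.0854
```

Request:
{"name": "arm_command", "arguments": {
  "moves": [
    {"delta_pos":[0,0,0],"turn":0},
    {"delta_pos":[0,0,0],"turn":0},
    {"delta_pos":[0,0,0],"turn":0},
    {"delta_pos":[0,0,0],"turn":0},
    {"delta_pos":[0,0,0],"turn":0},
    {"delta_pos":[0,0,0],"turn":0},
    {"delta_pos":[0,0,0],"turn":0},
    {"delta_pos":[0,0,0],"turn":0},
    {"delta_pos":[0,0,0],"turn":0},
    {"delta_pos":[0,0,0],"turn":0}
  ],
  "jaw": 0
}}

```text
time: 4.6
ee_pos: [0.5249, 0.0451, 0.1601]
tool_rot: [[0.025, 1.0, 0.006], [1.0, -0.025, -0.0], [0.0, 0.006, -1.0]]
ft_force: [14.8, 0.9, -6.7]
width: 0.0098
```

Run:
```python
from h import *
s=status.get_state();print(s["ee_pos"],np.array(s["ft_force"]).round(1),np.array(s["torque"]).round(2),s["width"])
cv2.imwrite("pics/w2.png",vision.read_camera("wrist"))
```

```text
[0.52493246 0.04512923 0.16008264] [14.8  0.9 -6.7] [ 0.04 -2.28 -0.03] 0.009807342566187992
```

View pics/w2.png

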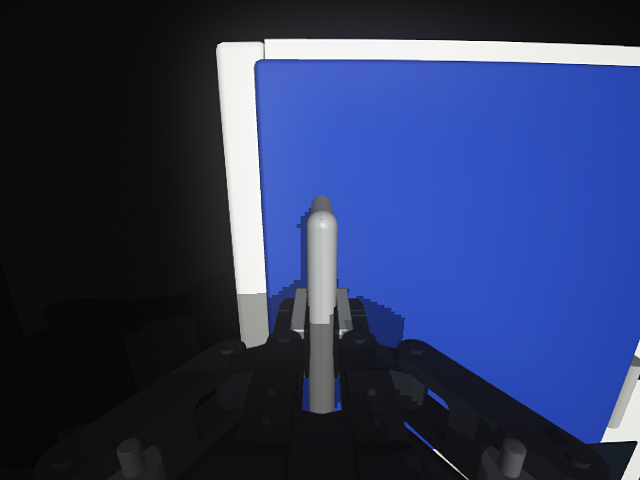

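Gripped: the bar is between the pads, with a 15 N side load from about 3.5 mm offset. I'll relieve that, then tug.

Request:
{"name": "arm_command", "arguments": {
  "moves": [
    {"delta_pos":[0,2,0],"turn":0},
    {"delta_pos":[0,1.5,0],"turn":0},
    {"delta_pos":[0,0,-2],"turn":0},
    {"delta_pos":[0,0.5,-2],"turn":0},
    {"delta_pos":[0,0.5,-2],"turn":0},
    {"delta_pos":[0,0.5,-2],"turn":0},
    {"delta_pos":[0,0.5,-2],"turn":0},
    {"delta_pos":[0,0,-2],"turn":0},
    {"delta_pos":[0,0,0],"turn":0},
    {"delta_pos":[0,0,0],"turn":0}
  ]
}}

```text
time: 5.65
ee_pos: [0.5275, 0.0451, 0.1706]
tool_rot: [[0.025, 1.0, -0.0], [1.0, -0.025, 0.0], [0.0, -0.0, -1.0]]
ft_force: [6.1, -0.5, -21.9]
width: 0.0102
```

Run:
```python
from h import *
s=status.get_state();print(s["ee_pos"],np.array(s["ft_force"]).round(1),np.array(s["torque"]).round(2),s["width"])
```

```text
[0.52747188 0.04506919 0.17058953] [  6.1  -0.5 -21.9] [-0.04 -1.06 -0.01] 0.010232424254299415
```

Request:
{"name": "arm_command", "arguments": {
  "moves": [
    {"delta_pos":[0,0.5,-1],"turn":0},
    {"delta_pos":[0,0,-1],"turn":0},
    {"delta_pos":[0,0.5,-1],"turn":0},
    {"delta_pos":[0,0,-1],"turn":0},
    {"delta_pos":[0,0,0],"turn":0},
    {"delta_pos":[0,0,0],"turn":0},
    {"delta_pos":[0,0,0],"turn":0},
    {"delta_pos":[0,0,0],"turn":0},
    {"delta_pos":[0,0,0],"turn":0},
    {"delta_pos":[0,0,0],"turn":0}
  ]
}}

```text
time: 6.65
ee_pos: [0.5281, 0.0451, 0.1734]
tool_rot: [[0.025, 1.0, -0.002], [1.0, -0.025, 0.0], [0.0, -0.002, -1.0]]
ft_force: [11.9, 0.5, -43.7]
width: 0.01
```

Run:
```python
from h import *
s=status.get_state();print(s["ee_pos"],np.array(s["ft_force"]).round(1),np.array(s["torque"]).round(2),s["width"])
a=vision.read_camera("wrist")
b=vision.read_camera("scene")[170:300,230:410]
cv2.imwrite("pics/w3.png",a);cv2.imwrite("pics/s3.png",cv2.resize(b,None,fx=4,fy=4,interpolation=cv2.INTER_CUBIC))
```

```text
[0.52813494 0.04507731 0.17337759] [ 11.9   0.5 -43.7] [ 0.09 -1.95 -0.03] 0.009956474877367423
```

View pics/s3.png

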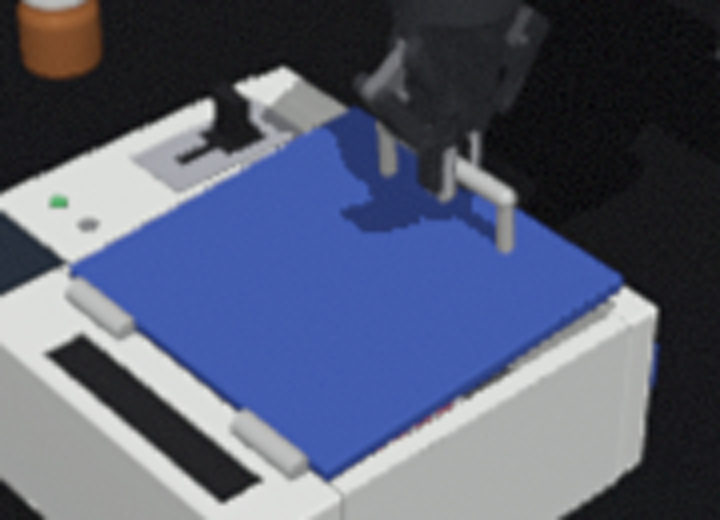

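View pics/w3.png

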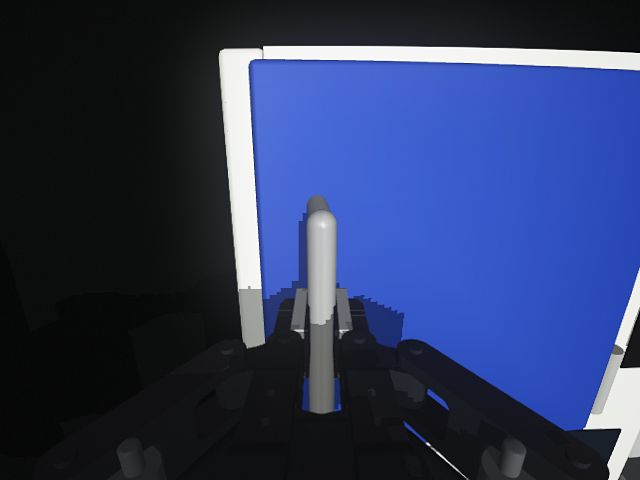

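The scene picture shows the cover lifted only a crack (front edge near (560,330) in the crop). The force climbed to 44 N with almost no further travel, so the cover is caught. Letting it down and releasing.

Request:
{"name": "arm_command", "arguments": {
  "moves": [
    {"delta_pos":[0,-0.5,2],"turn":0},
    {"delta_pos":[0,-0.5,2],"turn":0},
    {"delta_pos":[0,-0.5,2],"turn":0},
    {"delta_pos":[0,-0.5,2],"turn":0},
    {"delta_pos":[0,-0.5,2],"turn":0},
    {"delta_pos":[0,-0.5,2],"turn":0},
    {"delta_pos":[0,0,2],"turn":0},
    {"delta_pos":[0,0,1],"turn":0},
    {"delta_pos":[0,0,0],"turn":0},
    {"delta_pos":[0,0,0],"turn":0}
  ]
}}

```text
time: 7.75
ee_pos: [0.5252, 0.0451, 0.1604]
tool_rot: [[0.025, 1.0, -0.0], [1.0, -0.025, -0.0], [-0.0, -0.0, -1.0]]
ft_force: [-3.2, -1.2, 4.9]
width: 0.0096
```

Request:
{"name": "arm_command", "arguments": {
  "moves": [
    {"delta_pos":[0,0,0],"turn":0},
    {"delta_pos":[0,0,0],"turn":0},
    {"delta_pos":[0,0,0],"turn":0},
    {"delta_pos":[0,0,0],"turn":0},
    {"delta_pos":[0,0,-10],"turn":0},
    {"delta_pos":[0,0,-15],"turn":0},
    {"delta_pos":[0,0,-15],"turn":0},
    {"delta_pos":[0,0,-15],"turn":0},
    {"delta_pos":[0,0,-15],"turn":0},
    {"delta_pos":[0,0,-10],"turn":0}
  ],
  "jaw": 1
}}

```text
time: 8.75
ee_pos: [0.5258, 0.0451, 0.242]
tool_rot: [[0.025, 1.0, 0.002], [1.0, -0.025, -0.0], [-0.0, 0.002, -1.0]]
ft_force: [1.2, -0.9, -0.2]
width: 0.0853
```

Run:
```python
from h import *
s=status.get_state();print(s["ee_pos"],np.array(s["ft_force"]).round(1),s["width"])
plan((.550,-.122,.235),-1.66,9)
```

```text
[0.52575716 0.04511569 0.24197633] [ 1.2 -0.9 -0.2] 0.08534894473140527
([-18, 3, 1], np.float64(0.0))
([-19, 3, 1], np.float64(0.0))
([-18, 3, 1], np.float64(0.0))
([-19, 3, 1], np.float64(0.0))
([-18, 3, 1], np.float64(0.0))
([-19, 3, 0], np.float64(0.0))
([-18, 3, 1], np.float64(0.0))
([-19, 4, 0], np.float64(0.0))
([-18, 3, 1], np.float64(0.0))
ends [ 0.54958622 -0.12153417  0.23497633] -1.4367350292429528
```

Request:
{"name": "arm_command", "arguments": {
  "moves": [
    {"delta_pos":[-18,3,1],"turn":0},
    {"delta_pos":[-19,3,1],"turn":0},
    {"delta_pos":[-18,3,1],"turn":0},
    {"delta_pos":[-19,3,1],"turn":0},
    {"delta_pos":[-18,3,1],"turn":0},
    {"delta_pos":[-19,3,0],"turn":0},
    {"delta_pos":[-18,3,1],"turn":0},
    {"delta_pos":[-19,4,0],"turn":0},
    {"delta_pos":[-18,3,1],"turn":0},
    {"delta_pos":[0,0,0],"turn":0}
  ],
  "jaw": 0.6
}}

```text
time: 9.75
ee_pos: [0.5495, -0.1235, 0.2333]
tool_rot: [[0.027, 1.0, 0.0], [1.0, -0.027, -0.0], [-0.0, 0.0, -1.0]]
ft_force: [0.2, 0.3, -0.5]
width: 0.0514
```

Run:
```python
from h import *
from plant import nets
s=status.get_state();print(s["ee_pos"],s["width"])
im=vision.read_camera("wrist")
print(proj("wrist",[(.55,-.122,.155),(.55,-.122,.142),(.56,-.122,.155),(.55,-.112,.155)]).round(1).tolist())
d=nets.place_of("wrist","slide_grip");print([(e["centre"],e["p"],atz("wrist",e["centre"],.142).round(4)) for e in d])
cv2.imwrite("pics/w4.png",im)
```

```text
[ 0.54953824 -0.12349036  0.23327396] 0.051353001186835924
[[323.3, 254.0], [323.3, 247.4], [338.2, 253.7], [323.0, 240.0]]
[([318.5, 250.4], 0.56, array([ 0.5464, -0.1234,  0.142 ]))]
```

View pics/w4.png

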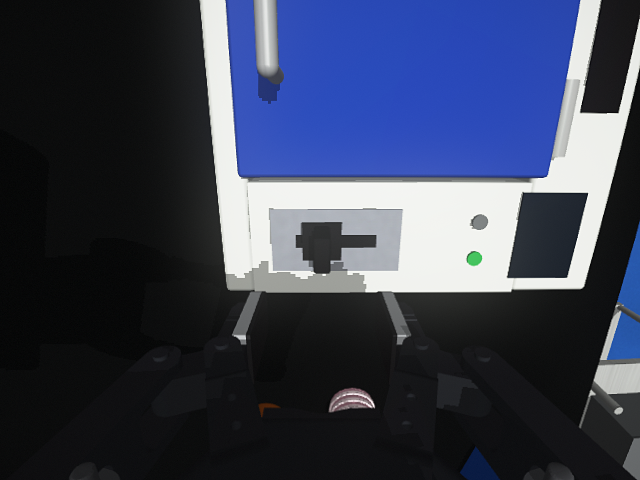

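The grip's upright block is at about columns 313–331, centre (322,254), which matches the current TCP x,y to 1–2 mm. Descending straight and pinching.

Request:
{"name": "arm_command", "arguments": {
  "moves": [
    {"delta_pos":[0,0,10],"turn":0},
    {"delta_pos":[0,0,10],"turn":0},
    {"delta_pos":[0,0,10],"turn":0},
    {"delta_pos":[0,0,10],"turn":0},
    {"delta_pos":[0,0,10],"turn":0},
    {"delta_pos":[0,0,10],"turn":0},
    {"delta_pos":[0,0,10],"turn":0},
    {"delta_pos":[0,0,10],"turn":0},
    {"delta_pos":[0,0,8],"turn":0},
    {"delta_pos":[0,0,5],"turn":0}
  ]
}}

```text
time: 10.85
ee_pos: [0.5491, -0.1215, 0.1394]
tool_rot: [[0.025, 1.0, -0.001], [1.0, -0.025, 0.0], [0.0, -0.001, -1.0]]
ft_force: [-0.2, 0.1, 0.1]
width: 0.0516
```

Request:
{"name": "arm_command", "arguments": {
  "moves": [
    {"delta_pos":[0,0,0],"turn":0},
    {"delta_pos":[0,0,0],"turn":0},
    {"delta_pos":[0,0,0],"turn":0},
    {"delta_pos":[0,0,0],"turn":0},
    {"delta_pos":[0,0,0],"turn":0},
    {"delta_pos":[0,0,0],"turn":0},
    {"delta_pos":[0,0,0],"turn":0},
    {"delta_pos":[0,0,0],"turn":0},
    {"delta_pos":[0,0,0],"turn":0},
    {"delta_pos":[0,0,0],"turn":0}
  ],
  "jaw": 0
}}

```text
time: 11.85
ee_pos: [0.5496, -0.1216, 0.1408]
tool_rot: [[0.025, 1.0, 0.001], [1.0, -0.025, -0.0], [-0.0, 0.001, -1.0]]
ft_force: [-0.7, 1.6, 6.7]
width: 0.0109
```

Request:
{"name": "arm_command", "arguments": {
  "moves": [
    {"delta_pos":[0,3,0],"turn":0},
    {"delta_pos":[0,3,0],"turn":0},
    {"delta_pos":[0,3,0],"turn":0},
    {"delta_pos":[0,3,0],"turn":0},
    {"delta_pos":[0,3,0],"turn":0},
    {"delta_pos":[0,3,0],"turn":0},
    {"delta_pos":[0,3,0],"turn":0},
    {"delta_pos":[0,3,0],"turn":0},
    {"delta_pos":[0,3,0],"turn":0},
    {"delta_pos":[0,0,0],"turn":0}
  ]
}}

```text
time: 12.85
ee_pos: [0.5727, -0.1221, 0.1406]
tool_rot: [[0.025, 1.0, -0.007], [1.0, -0.025, 0.0], [0.0, -0.007, -1.0]]
ft_force: [-26.0, -2.9, 27.2]
width: 0.0107
```

Slide moved 23 mm and sits against its rear end stop (26 N). Releasing and returning to the bar.

Request:
{"name": "arm_command", "arguments": {
  "moves": [
    {"delta_pos":[0,-2,0],"turn":0},
    {"delta_pos":[0,-1,0],"turn":0},
    {"delta_pos":[0,0,0],"turn":0},
    {"delta_pos":[0,0,0],"turn":0},
    {"delta_pos":[0,0,-10],"turn":0},
    {"delta_pos":[0,0,-15],"turn":0},
    {"delta_pos":[0,0,-20],"turn":0},
    {"delta_pos":[0,0,-20],"turn":0},
    {"delta_pos":[0,0,-20],"turn":0},
    {"delta_pos":[0,0,-15],"turn":0}
  ],
  "jaw": 0.6
}}

```text
time: 13.85
ee_pos: [0.5736, -0.1222, 0.2424]
tool_rot: [[0.025, 1.0, 0.002], [1.0, -0.025, -0.0], [-0.0, 0.002, -1.0]]
ft_force: [-0.8, -0.5, 0.1]
width: 0.0516
```

Run:
```python
from h import *
s=status.get_state();print(s["ee_pos"],np.array(s["ft_force"]).round(1),s["width"])
cv2.imwrite("pics/w5.png",vision.read_camera("wrist"))
plan((.525,.041,.240),-1.66,10)
```

```text
[ 0.57361438 -0.12221181  0.2423507 ] [-0.8 -0.5  0.1] 0.05160664280906074
([16, -5, 0], np.float64(0.0))
([16, -5, 0], np.float64(0.0))
([16, -5, 1], np.float64(0.0))
([16, -6, 0], np.float64(0.0))
([16, -5, 1], np.float64(0.0))
([16, -6, 0], np.float64(0.0))
([17, -5, 1], np.float64(0.0))
([16, -6, 0], np.float64(0.0))
([17, -5, 1], np.float64(0.0))
([16, -6, 0], np.float64(0.0))
ends [0.52455793 0.04082384 0.2404302 ] -1.4281454796774902
```

View pics/w5.png

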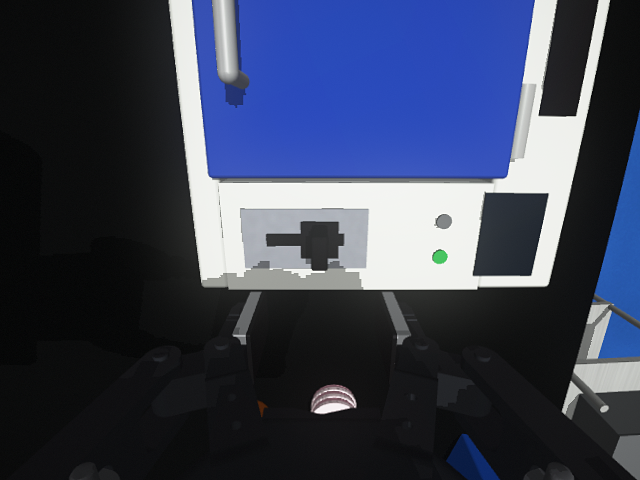

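The slide block is now at (319,240), at the rear end with the slot free in front of it. Going back to the bar.

Request:
{"name": "arm_command", "arguments": {
  "moves": [
    {"delta_pos":[16,-5,0],"turn":0},
    {"delta_pos":[16,-5,0],"turn":0},
    {"delta_pos":[16,-5,1],"turn":0},
    {"delta_pos":[16,-5,0],"turn":0},
    {"delta_pos":[16,-5,0],"turn":0},
    {"delta_pos":[16,-6,0],"turn":0},
    {"delta_pos":[17,-5,0],"turn":0},
    {"delta_pos":[16,-5,0],"turn":0},
    {"delta_pos":[17,-5,0],"turn":0},
    {"delta_pos":[16,-5,0],"turn":0}
  ]
}}

```text
time: 14.9
ee_pos: [0.5258, 0.0425, 0.2393]
tool_rot: [[0.025, 1.0, 0.0], [1.0, -0.025, 0.0], [0.0, 0.0, -1.0]]
ft_force: [0.7, -0.1, -0.6]
width: 0.051
```

Run:
```python
from h import *
cv2.imwrite("pics/w6.png",vision.read_camera("wrist"))
s=status.get_state();print(s["ee_pos"],np.array(s["ft_force"]).round(1),s["width"])
plan((.525,.042,.159),-1.66,10)
```

```text
[0.52500747 0.04436206 0.23926031] [-2.1  1.8  0.4] 0.05155479941419051
([0, 0, 8], np.float64(0.0))
([0, 0, 8], np.float64(0.0))
([0, 0, 8], np.float64(0.0))
([0, 0, 8], np.float64(0.0))
([0, 0, 8], np.float64(0.0))
([0, 0, 8], np.float64(0.0))
([-1, 0, 8], np.float64(0.0))
([0, 0, 8], np.float64(0.0))
([-1, 0, 8], np.float64(0.0))
([0, 0, 8], np.float64(0.0))
ends [0.52495912 0.04236264 0.15926031] -1.38520521188544
```

View pics/w6.png

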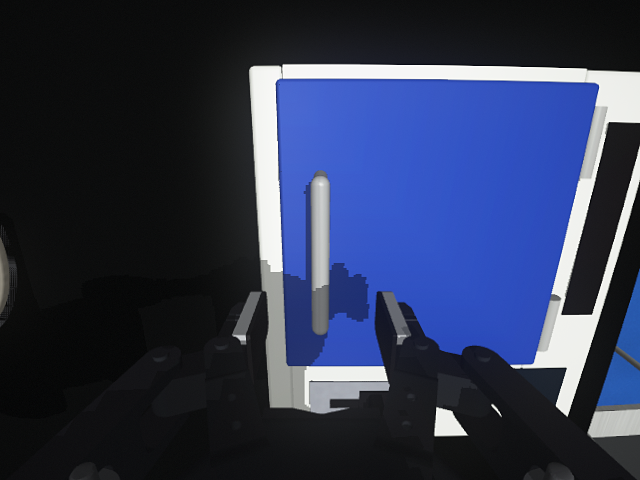

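The bar is at column 320, centred between the pads (columns 250 and 390). Descending and gripping.

Request:
{"name": "arm_command", "arguments": {
  "moves": [
    {"delta_pos":[-1,0,8],"turn":0},
    {"delta_pos":[-1,0,8],"turn":0},
    {"delta_pos":[0,0,8],"turn":0},
    {"delta_pos":[0,0,8],"turn":0},
    {"delta_pos":[0,0,8],"turn":0},
    {"delta_pos":[0,0,8],"turn":0},
    {"delta_pos":[0,0,8],"turn":0},
    {"delta_pos":[0,0,8],"turn":0},
    {"delta_pos":[0,0,8],"turn":0},
    {"delta_pos":[0,0,8],"turn":0}
  ]
}}

```text
time: 15.95
ee_pos: [0.5263, 0.0391, 0.1586]
tool_rot: [[0.025, 1.0, -0.0], [1.0, -0.025, 0.0], [0.0, -0.0, -1.0]]
ft_force: [0.7, -0.5, -0.9]
width: 0.0513
```

Request:
{"name": "arm_command", "arguments": {
  "moves": [
    {"delta_pos":[0,0,0],"turn":0},
    {"delta_pos":[0,0,0],"turn":0},
    {"delta_pos":[0,0,0],"turn":0},
    {"delta_pos":[0,0,0],"turn":0},
    {"delta_pos":[0,0,0],"turn":0},
    {"delta_pos":[0,0,0],"turn":0},
    {"delta_pos":[0,0,0],"turn":0},
    {"delta_pos":[0,0,0],"turn":0},
    {"delta_pos":[0,0,0],"turn":0},
    {"delta_pos":[0,0,0],"turn":0}
  ],
  "jaw": 0
}}

```text
time: 16.95
ee_pos: [0.525, 0.0392, 0.1595]
tool_rot: [[0.025, 1.0, -0.002], [1.0, -0.025, -0.0], [-0.0, -0.002, -1.0]]
ft_force: [-8.3, -0.5, 7.4]
width: 0.0101
```

Run:
```python
import numpy as np
r=np.hypot(190,41);f0=np.arctan2(41,190);p=np.array([0,0.])
px=0;pz=0
for k in range(1,61):
    th=k*0.015; x=190-r*np.cos(f0+th); z=r*np.sin(f0+th)-41
    dx=round((x-px)*2)/2; dz=round((z-pz)*2)/2; px+=dx;pz+=dz
    print(k,round(th,3),dx,-dz,round(x,1),round(z,1))
```

```text
1 0.015 0.5 -3.0 0.6 2.8
2 0.03 1.0 -2.5 1.3 5.7
3 0.045 0.5 -3.0 2.0 8.5
4 0.06 1.0 -3.0 2.8 11.3
5 0.075 0.5 -2.5 3.6 14.1
6 0.09 1.0 -3.0 4.5 16.9
7 0.105 1.0 -2.5 5.3 19.7
8 0.12 1.0 -3.0 6.3 22.5
9 0.135 0.5 -2.5 7.2 25.2
10 0.15 1.5 -3.0 8.3 27.9
11 0.165 1.0 -2.5 9.3 30.7
12 0.18 1.0 -3.0 10.4 33.4
13 0.195 1.0 -2.5 11.5 36.0
14 0.21 1.0 -2.5 12.7 38.7
15 0.225 1.5 -3.0 13.9 41.4
16 0.24 1.0 -2.5 15.2 44.0
17 0.255 1.5 -2.5 16.5 46.6
18 0.27 1.5 -2.5 17.8 49.2
19 0.285 1.0 -3.0 19.2 51.8
20 0.3 1.5 -2.5 20.6 54.3
21 0.315 1.5 -2.5 22.1 56.8
22 0.33 1.5 -2.5 23.5 59.4
23 0.345 1.5 -2.5 25.1 61.8
24 0.36 1.5 -2.5 26.6 64.3
25 0.375 1.5 -2.0 28.2 66.7
26 0.39 2.0 -2.5 29.9 69.2
27 0.405 1.5 -2.5 31.5 71.5
28 0.42 1.5 -2.5 33.2 73.9
29 0.435 2.0 -2.0 35.0 76.2
30 0.45 1.5 -2.5 36.7 78.6
31 0.465 2.0 -2.5 38.6 80.8
32 0.48 2.0 -2.0 40.4 83.1
33 0.495 2.0 -2.5 42.3 85.3
34 0.51 1.5 -2.0 44.2 87.5
35 0.525 2.0 -2.0 46.1 89.7
36 0.54 2.0 -2.5 48.1 91.9
37 0.555 2.0 -2.0 50.1 94.0
38 0.57 2.0 -2.0 52.2 96.0
39 0.585 2.0 -2.0 54.2 98.1
40 0.6 2.5 -2.0 56.3 100.1
41 0.615 2.0 -2.0 58.5 102.1
42 0.63 2.0 -2.0 60.6 104.1
43 0.645 2.5 -2.0 62.8 106.0
44 0.66 2.0 -2.0 65.0 107.9
45 0.675 2.5 -1.5 67.3 109.7
46 0.69 2.0 -2.0 69.6 111.6
47 0.705 2.5 -2.0 71.9 113.4
48 0.72 2.0 -1.5 74.2 115.1
49 0.735 2.5 -2.0 76.5 116.8
50 0.75 2.5 -1.5 78.9 118.5
51 0.765 2.5 -1.5 81.3 120.2
52 0.78 2.5 -2.0 83.8 121.8
53 0.795 2.0 -1.5 86.2 123.3
54 0.81 2.5 -1.5 88.7 124.9
55 0.825 2.5 -1.5 91.2 126.4
56 0.84 2.5 -1.5 93.7 127.8
57 0.855 3.0 -1.5 96.3 129.3
58 0.87 2.5 -1.0 98.8 130.7
59 0.885 2.5 -1.5 101.4 132.0
60 0.9 2.5 -1.5 104.0 133.3
```

Request:
{"name": "arm_command", "arguments": {
  "moves": [
    {"delta_pos":[0,-1,-3],"turn":0},
    {"delta_pos":[0,1,-2.5],"turn":0},
    {"delta_pos":[0,0.5,-3],"turn":0},
    {"delta_pos":[0,1,-3],"turn":0},
    {"delta_pos":[0,0.5,-2.5],"turn":0},
    {"delta_pos":[0,1,-3],"turn":0},
    {"delta_pos":[0,1,-2.5],"turn":0},
    {"delta_pos":[0,1,-3],"turn":0},
    {"delta_pos":[0,0.5,-2.5],"turn":0},
    {"delta_pos":[0,1.5,-3],"turn":0}
  ]
}}

```text
time: 17.95
ee_pos: [0.5328, 0.0389, 0.1873]
tool_rot: [[0.025, 1.0, -0.001], [1.0, -0.025, -0.0], [-0.0, -0.001, -1.0]]
ft_force: [-5.4, -0.5, -3.3]
width: 0.0101
```

Free now (28 mm up, only 3 N vertical force). Continuing along the arc.

Request:
{"name": "arm_command", "arguments": {
  "moves": [
    {"delta_pos":[0,0.5,-2.5],"turn":0},
    {"delta_pos":[0,1,-3],"turn":0},
    {"delta_pos":[0,1,-2.5],"turn":0},
    {"delta_pos":[0,1,-2.5],"turn":0},
    {"delta_pos":[0,1.5,-3],"turn":0},
    {"delta_pos":[0,1,-2.5],"turn":0},
    {"delta_pos":[0,1.5,-2.5],"turn":0},
    {"delta_pos":[0,1.5,-2.5],"turn":0},
    {"delta_pos":[0,1,-3],"turn":0},
    {"delta_pos":[0,1.5,-2.5],"turn":0}
  ]
}}

```text
time: 18.95
ee_pos: [0.5447, 0.0386, 0.214]
tool_rot: [[0.025, 1.0, -0.0], [1.0, -0.025, -0.0], [-0.0, -0.0, -1.0]]
ft_force: [-3.7, 0.4, -2.6]
width: 0.01
```

Request:
{"name": "arm_command", "arguments": {
  "moves": [
    {"delta_pos":[0,1.5,-2.5],"turn":0},
    {"delta_pos":[0,1.5,-2.5],"turn":0},
    {"delta_pos":[0,1.5,-2.5],"turn":0},
    {"delta_pos":[0,1.5,-2.5],"turn":0},
    {"delta_pos":[0,1.5,-2],"turn":0},
    {"delta_pos":[0,2,-2.5],"turn":0},
    {"delta_pos":[0,1.5,-2.5],"turn":0},
    {"delta_pos":[0,1.5,-2.5],"turn":0},
    {"delta_pos":[0,2,-2],"turn":0},
    {"delta_pos":[0,1.5,-2.5],"turn":0}
  ]
}}

```text
time: 19.95
ee_pos: [0.5597, 0.0383, 0.2379]
tool_rot: [[0.025, 1.0, -0.002], [1.0, -0.025, 0.0], [-0.0, -0.002, -1.0]]
ft_force: [-9.9, -1.0, 2.1]
width: 0.0096
```

Request:
{"name": "arm_command", "arguments": {
  "moves": [
    {"delta_pos":[0,1,-2.5],"turn":0},
    {"delta_pos":[0,1.5,-2],"turn":0},
    {"delta_pos":[0,2,-2.5],"turn":0},
    {"delta_pos":[0,1.5,-2],"turn":0},
    {"delta_pos":[0,2,-2],"turn":0},
    {"delta_pos":[0,2,-2.5],"turn":0},
    {"delta_pos":[0,2,-2],"turn":0},
    {"delta_pos":[0,2,-2],"turn":0},
    {"delta_pos":[0,2,-2],"turn":0},
    {"delta_pos":[0,2,-2],"turn":0}
  ]
}}

```text
time: 20.95
ee_pos: [0.5781, 0.0378, 0.2597]
tool_rot: [[0.025, 1.0, -0.001], [1.0, -0.025, -0.0], [-0.0, -0.001, -1.0]]
ft_force: [-12.1, -0.5, 6.2]
width: 0.0098
```

Run:
```python
from h import *
b=vision.read_camera("scene")[110:340,190:410]
s=status.get_state();print(s["ee_pos"],np.array(s["ft_force"]).round(1),s["width"])
cv2.imwrite("pics/s7.png",cv2.resize(b,None,fx=2.6,fy=2.6,interpolation=cv2.INTER_CUBIC))
```

```text
[0.57852293 0.03775692 0.26007598] [-12.8   0.1   7.7] 0.009763748127836855
```

View pics/s7.png

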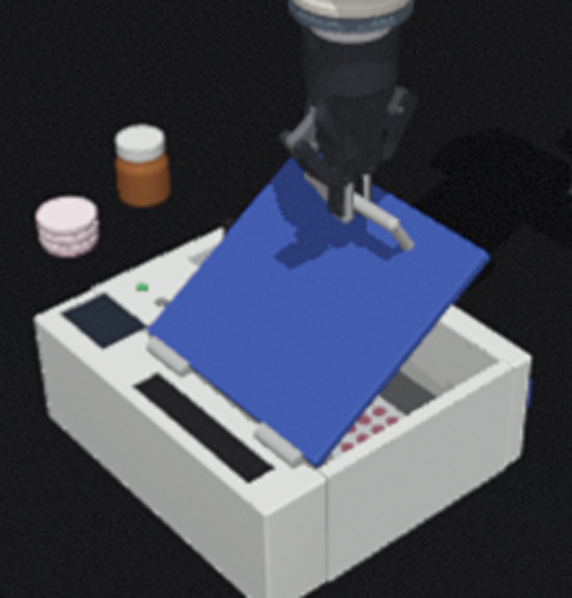

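The cover is well up (about 0.58 rad), held by the bar. The 14 N reaction is radial outward, so I'll trim outward slightly and continue.

Request:
{"name": "arm_command", "arguments": {
  "moves": [
    {"delta_pos":[0,1,-2.5],"turn":0},
    {"delta_pos":[0,1,-2.5],"turn":0},
    {"delta_pos":[0,1.5,-2.5],"turn":0},
    {"delta_pos":[0,1.5,-2],"turn":0},
    {"delta_pos":[0,2,-2],"turn":0},
    {"delta_pos":[0,2,-2],"turn":0},
    {"delta_pos":[0,2,-2],"turn":0},
    {"delta_pos":[0,2,-2],"turn":0},
    {"delta_pos":[0,2,-2],"turn":0},
    {"delta_pos":[0,2.5,-2],"turn":0}
  ]
}}

```text
time: 22.0
ee_pos: [0.5991, 0.0372, 0.2795]
tool_rot: [[0.025, 1.0, 0.004], [1.0, -0.025, 0.0], [0.0, 0.004, -1.0]]
ft_force: [23.7, -0.4, -35.9]
width: 0.0096
```

Request:
{"name": "arm_command", "arguments": {
  "moves": [
    {"delta_pos":[0,2,-2],"turn":0},
    {"delta_pos":[0,2,-2],"turn":0},
    {"delta_pos":[0,2,-2],"turn":0},
    {"delta_pos":[0,2,-1.5],"turn":0},
    {"delta_pos":[0,2.5,-1.5],"turn":0},
    {"delta_pos":[0,2,-1.5],"turn":0},
    {"delta_pos":[0,2.5,-1.5],"turn":0},
    {"delta_pos":[0,2.5,-1.5],"turn":0},
    {"delta_pos":[0,2.5,-1.5],"turn":0},
    {"delta_pos":[0,2.5,-1.5],"turn":0}
  ]
}}

```text
time: 23.0
ee_pos: [0.6203, 0.0367, 0.2943]
tool_rot: [[0.025, 1.0, -0.0], [1.0, -0.025, 0.0], [0.0, -0.0, -1.0]]
ft_force: [21.4, -0.2, -45.2]
width: 0.0096
```

Request:
{"name": "arm_command", "arguments": {
  "moves": [
    {"delta_pos":[0,0.5,0.5],"turn":0},
    {"delta_pos":[0,0.5,0.5],"turn":0},
    {"delta_pos":[0,0.5,0.5],"turn":0},
    {"delta_pos":[0,0.5,0.5],"turn":0},
    {"delta_pos":[0,0,0.5],"turn":0},
    {"delta_pos":[0,0,0],"turn":0},
    {"delta_pos":[0,0,0],"turn":0},
    {"delta_pos":[0,0,0],"turn":0},
    {"delta_pos":[0,0,0],"turn":0},
    {"delta_pos":[0,0,0],"turn":0}
  ]
}}

```text
time: 24.0
ee_pos: [0.621, 0.0366, 0.2944]
tool_rot: [[0.025, 1.0, 0.0], [1.0, -0.025, -0.0], [-0.0, 0.0, -1.0]]
ft_force: [6.3, -1.2, -18.7]
width: 0.0096
```

Run:
```python
from h import *
b=vision.read_camera("scene")
c=vision.read_camera("top")
s=status.get_state();print(s["ee_pos"],np.array(s["ft_force"]).round(1),s["width"],np.abs(s["dq"]).max())
cv2.imwrite("pics/s8.png",b);cv2.imwrite("pics/t8.png",c)
```

```text
[0.6209829  0.03664958 0.29433316] [  6.9  -1.1 -19. ] 0.009693252630251685 0.001348871007557989
```

View pics/s8.png

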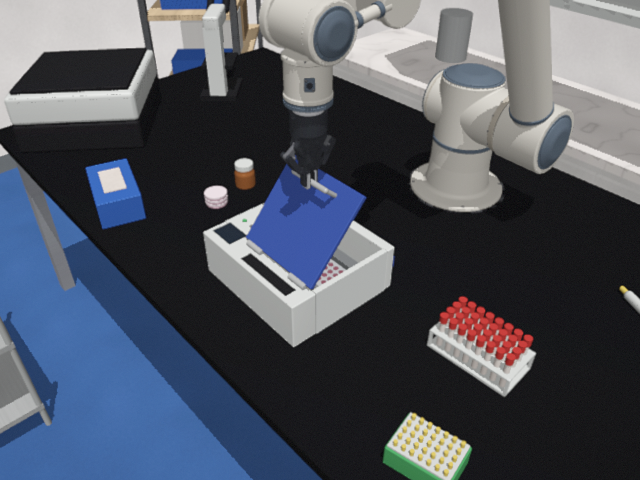

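View pics/t8.png

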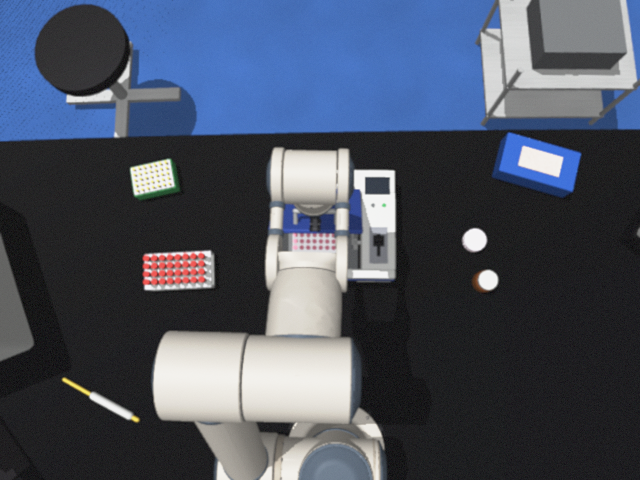

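The cover stands open at about 50°, held by the bar and at rest. The rack (179,271), dishes (474,240) and jar (486,280) are at their original pixels in the top view. Handing in.

Run:
```python
from plant import job,status
print(job.close_job()); s=status.get_state();print(s["time"],s["ee_pos"],s["ft_force"],s["width"])
```

```text
the job is handed in; nothing more can be done
None
the job is handed in; nothing more can be done
```

I handed the job in at about 24 s with the cover held open at roughly 0.88 rad (50°). The hand-in gives no verdict, and my state read after it returned nothing.

- **First tug:** With the slide as found, the bar came up about 10 mm. The force then climbed to 44 N with almost no further travel, so the cover was caught and I let it back down.
- **Slide:** I pinched the grip and drove it 23 mm to the rear stop, which pushed back with 26 N. The wrist camera confirmed the new position.
- **Second lift:** I gripped the bar again and the cover lifted freely, with only 3 N vertical force early on.
- **Overload on the way:** I over-corrected the lifting arc, and the pull on the bar reached about 50 N. Easing the arm back brought it down to about 20 N.

**Last checks before hand-in:** The arm was still (joint speeds about 0.001 rad/s) and the fingers were closed on the bar at 9.7 mm. The rack, dishes and jar sat at the same pixels in the top view as at the start. The cover angle comes from the tool position and agrees with the scene picture; I had no direct joint reading.

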